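# Stand the cold solder-paste jars in the tempering dock and start its fan

### The arm

A 7-joint arm with a two-finger parallel gripper is mounted at the origin on a cart in front of the work surface, level with it; the furniture and walls round the work are solid. World frame = base frame: x ahead of the robot, y to its left, z up, the work surface at z = 0. Lengths are in m, angles in degrees, forces in N, time in s.
With the tool pointing down it reaches from about 0.425 to 0.95 m from the base axis. Payload 4.7 kg.
Tool frame: the origin (TCP) lies midway between the tips of the shut fingers; the grasp point (between the pads) lies 19 mm behind it; z points along the fingers, y is the line along which they close (so a half turn about z gives the same grasp; the last joint's range is limited). The gripper opens to 87 mm and grips with 3 to 60 N. Pads are 19 mm wide; open, the fingers measure 117 mm over their backs; the gripper's body (75 mm by 190 mm) begins 51 mm behind the grasp point.
Start: joints at [-68.807, 26.849, -2.785, 87.806, 1.381, 65.374, -4.715], TCP at [0.262, 0.622, 0.223] pointing down, gripper open.
Joint ranges: [-148.3, 148.3], [-19.14, 114.17], [-79.39, 73.82], [5.75, 140.21], [-59.74, 239.74], [12.07, 113.84], [-152.46, 152.46]. Speed limits (degrees/s): [147.25, 147.25, 180, 180, 180, 180, 180].

### API

Orientations are given as [roll, pitch, yaw] about the fixed x, y, z axes, in that order (R = Rz(yaw) Ry(pitch) Rx(roll)).
In Python, from rig import env gives the robot as it stands. The module is installed in compiled form; this text tells all that it offers.
- The arm moves only by the tool arm_command, never from a script. Its argument "commands" is a list of rows, each an object with "dp": the shift along the world's x, y, z in m, a list of three; "turn": the turn about the world's z in rad; "hand": the finger opening in m, from 0 to 0.087. A call has 1 to 5 rows; each row is the pose to reach, as a shift and turn from the pose commanded when the call began; what a row does not reach only later rows make up. A row lasts 1/10 s, in which the tool goes at most 50 mm and 8.59 degrees, less where a joint would pass 70% of its speed; a pose out of reach is approached as far as the arm can. A call with a gripper value outside its range is refused whole. The fingers move at their own pace and stop on an object; "newtons" is the grip in N (left out, the last holds). Time passes only in rows, so rows that repeat a pose let the fingers close. It gives the time, the measured TCP pose, the force, the opening and the grip force at its end, in the units of the state.
- env.observe(): the state, without advancing time (a new reading comes with each control period).
- env.get_image(name): name is "scene" or "top" or "wrist"; returns a dict with "pixels" (420x560x3 uint8, red, green, blue), "fov_y" (degrees; the focal length in pixels is half the picture's height over the tangent of half this angle, whatever the lens; pixels are square), "cx", "cy" (the principal point, pixels), "dist_coeffs" ([k1, k2, p1, p2, k3] as OpenCV has them; the pictures are not rectified), "R" (3x3) and "t" (3): a world point X has camera coordinates R X + t. Camera axes: x right, y down, z forward; pixel columns grow to the right and rows downward; lengths in m; the calibration is good to about 2 mm. A picture is of the moment at which its call begins. There is no depth.
- env.hand_in(): hands the job in; it is judged then, once.
The state is a dict: "time_s": time; "qpos": joint angles; "qd": joint speeds; "joint_efforts": joint torques, N m; "tcp_pos": TCP position; "tcp_rot": TCP orientation; "force": force on the tool from outside, world axes, zero at the start; "ft_torque": the same for the moment, N m; "opening": opening from 0.0 (shut) to 1.0 (fully open); "grip_force": force on a finger pad.
Only numpy, scipy, OpenCV 4.12 (cv2) and the standard library are available. Lean on these libraries where they do the work, as an engineer would, in place of code of your own. Each camera call takes 0.05 s, during which the arm holds its last target. There are 200 camera calls.

### The job

The three solder-paste jars standing on the bench have just come out of the fridge. Stand each one upright in a cell of its own in the tempering dock, setting them down rather than dropping them, and once all three are in, flip the dock's toggle switch to on (over to the dock's back), so that its fan brings them to room temperature. Leave the syringe, the copper tape and the side cutters where they are.

Things in the scene. Friction and masses are not known exactly. Their poses are not given: they have to be found in the camera images.
- dock: Fixed tempering dock: grey plinth 76 mm deep (its x, pointing to its back) by 283 mm long (its y), with a row of four open aluminium cells and a switch box. Origin under its centre at bench level. From the +y end: wide cells 0 and 1, slim cells 2 and 3, switch box. Cell floors are at z 34 mm, rims of the walls and 3 mm dividers at z 60 mm, switch box top at z 50 mm. All cells are 70 mm clear in x.
- cell_0 (a point): Centre of the floor of wide cell 0 (66 mm in dock y, 70 mm in dock x), at the dock's +y end; dock y = +105.5 mm, z 34 mm
- cell_1 (a point): Centre of the floor of wide cell 1 (66 mm by 70 mm), next to cell 0; dock y = +36.5 mm
- cell_2 (a point): Centre of the floor of slim cell 2 (46 mm in dock y, 70 mm in dock x); dock y = -22.5 mm. A wide jar does not go into it
- cell_3 (a point): Centre of the floor of slim cell 3 (46 mm by 70 mm), next to the switch box; dock y = -71.5 mm
- jar_wide_a: A wide paste jar: white plastic with a ribbed grey screw lid, round, 50 mm in diameter and 64 mm tall, about 0.28 kg, closed; the lid is the top 22 mm. Origin at the centre of its underside, z up along its axis. It fits only the wide cells
- jar_wide_b: The second wide paste jar, the same as the first: 50 mm in diameter, 64 mm tall, origin at the centre of its underside, z up
- jar_slim: The slim paste jar, of the same make: white with a ribbed grey lid, 32 mm in diameter and 64 mm tall, about 0.12 kg, origin at the centre of its underside, z up. (If it takes a wide cell, one wide jar is left without a place)
- switch (a joint): The toggle's angle, rad: 0 = off, lever leaning 26 degrees to the dock's front (-x); 0.9 = on, leaning 26 degrees to its back (+x). It is over-centre: pushed past the middle (0.45) it falls on to the stop by itself, short of it it falls back; about 1 N at the tip moves it
- switch_tip (a point): Near the tip of the switch's steel bat lever, 37 mm from its pivot (the lever is 40 mm long, up to 12 mm thick). The pivot is in the middle of the switch box top (dock x 0, y -119.5, z 56 mm); the lever swings in the dock's x-z plane, its tip about 16 mm to the front or back of the pivot and 90 mm above the bench at the stops
- syringe: Bystander: a blue flux syringe 96 mm long, 12 mm thick, lying on the bench
- copper_tape: Bystander: a small roll of copper tape, 34 mm across, 12 mm high
- cutter: Bystander: side cutters with blue handles, 115 mm long, 10 mm high, lying on the bench
- synth_stack: Bystander, fixed: a flat clear-cased instrument in the middle of the bench, 218 mm in x by 262 mm in y, top 60 mm above the bench (knobs to 77 mm), origin at its centre at bench level. Jars may stand behind it, at least 25 mm clear
Things that resemble listed ones, but are neither listed nor needed, are in the scene too. What is shaped like the jar_slim but blue or green is not meant.

How it is judged (in metres and radians):
On the way, in this order (a step that is already met when the one before it is completed fails the run):
1. all three jars stand upright on the floors of cells of their own, released, with the switch still off (z of jar_wide_a in the frame of dock between 0.031 and 0.038 m and x of jar_wide_a in the frame of dock between -0.03 and 0.03 m and y of jar_wide_a in the frame of dock between -0.095 and 0.14 m and angle between each of jar_wide_a, jar_wide_b, jar_slim's own z axis and vertical below 0.12 rad and z of jar_wide_b in the frame of dock between 0.031 and 0.038 m and x of jar_wide_b in the frame of dock between -0.03 and 0.03 m and y of jar_wide_b in the frame of dock between -0.095 and 0.14 m and z of jar_slim in the frame of dock between 0.031 and 0.038 m and x of jar_slim in the frame of dock between -0.03 and 0.03 m and y of jar_slim in the frame of dock between -0.095 and 0.14 m and contact force between the fingers and jar_wide_a below 0.5 N and contact force between the fingers and jar_wide_b below 0.5 N and contact force between the fingers and jar_slim below 0.5 N and value of joint switch below 0.25 rad), for 0.2 s.
2. the switch is flipped over to on (value of joint switch above 0.75 rad), for 0.2 s.
At the end, for the whole second after the job is handed in: Each of the three jars stands at rest on the floor of a cell of its own (its base within 4 mm of the floor's height, tilted less than 0.12 rad), and the switch is over at its on stop (joint above 0.75 of 0.9 rad) (z of jar_wide_a in the frame of dock between 0.031 and 0.038 m and x of jar_wide_a in the frame of dock between -0.03 and 0.03 m and y of jar_wide_a in the frame of dock between -0.095 and 0.14 m and angle between each of jar_wide_a, jar_wide_b, jar_slim's own z axis and vertical below 0.12 rad and z of jar_wide_b in the frame of dock between 0.031 and 0.038 m and x of jar_wide_b in the frame of dock between -0.03 and 0.03 m and y of jar_wide_b in the frame of dock between -0.095 and 0.14 m and z of jar_slim in the frame of dock between 0.031 and 0.038 m and x of jar_slim in the frame of dock between -0.03 and 0.03 m and y of jar_slim in the frame of dock between -0.095 and 0.14 m and linear speed of each of jar_wide_a, jar_wide_b, jar_slim below 0.03 m/s and value of joint switch above 0.75 rad); the robot touches nothing.
It fails at once if the syringe is moved by more than 30 mm (distance of syringe from where it was at the start of the episode above 0.03 m).
It fails at once if the copper tape is moved by more than 30 mm (distance of copper_tape from where it was at the start of the episode above 0.03 m).
It fails at once if the side cutters are moved by more than 30 mm (distance of cutter from where it was at the start of the episode above 0.03 m).
It fails at once if a jar is dropped into a cell (falling faster than 0.6 m/s in the last 40 mm above the cell floors, as after a free fall of about 20 mm) ((linear speed of jar_wide_a above 0.6 m/s and z of jar_wide_a in the frame of dock between 0.03 and 0.074 m and x of jar_wide_a in the frame of dock between -0.03 and 0.03 m and y of jar_wide_a in the frame of dock between -0.095 and 0.14 m) or (linear speed of jar_wide_b above 0.6 m/s and z of jar_wide_b in the frame of dock between 0.03 and 0.074 m and x of jar_wide_b in the frame of dock between -0.03 and 0.03 m and y of jar_wide_b in the frame of dock between -0.095 and 0.14 m) or (linear speed of jar_slim above 0.6 m/s and z of jar_slim in the frame of dock between 0.03 and 0.074 m and x of jar_slim in the frame of dock between -0.03 and 0.03 m and y of jar_slim in the frame of dock between -0.095 and 0.14 m)).
It also fails if it takes over 72 s, if anything falls off the work surface, if the arm or the gripper's body presses on something with over 40 N, if the wrist force passes 120 N, or if a joint passes its speed limit or range.

## Working session

There is one attempt and no reset: what is moved stays moved. The work goes in short steps, Python scripts to look and compute and a tool call to move; the robot and the scene stay as the last step left them, time stands still between calls to the robot, and variables do not carry over. Pictures are saved under pics/ and viewed, at most 10 in all, crops included, and the job is handed in when it is done.

Besides the shell and the picture viewer there is one more tool, called after "Emit:" in YAML: its name, and indented under it one key for each argument. arm_command: Moves the arm, as the interface text tells. Its arguments: {"type":"object","properties":{"commands":{"type":"array","items":{"type":"object","properties":{"dp":{"type":"array","items":{"type":"number"}},"turn":{"type":"number"},"hand":{"type":"number"}}}},"newtons":{"type":"number"}},"required":["commands"]}

```bash
mkdir -p pics
cat > h.py <<'E'
import numpy as np, cv2, sys
from rig import env
def cam(n):
    c=env.get_image(n); h,w=c["pixels"].shape[:2]
    f=h/2/np.tan(np.radians(c["fov_y"])/2)
    c["K"]=np.array([[f,0,c["cx"]],[0,f,c["cy"]],[0,0,1]]); c["R"]=np.array(c["R"]);c["t"]=np.array(c["t"]);c["d"]=np.array(c["dist_coeffs"],float)
    c["bgr"]=cv2.cvtColor(c["pixels"],cv2.COLOR_RGB2BGR); return c
def toplane(c,uv,z):
    p=cv2.undistortPoints(np.array(uv,float).reshape(-1,1,2),c["K"],c["d"]).reshape(-1,2)
    d=np.c_[p,np.ones(len(p))]@c["R"]; o=-c["R"].T@c["t"]
    return o+d*((z-o[2])/d[:,2])[:,None]
def proj(c,X):
    return cv2.projectPoints(np.array(X,float).reshape(-1,1,3),cv2.Rodrigues(c["R"])[0],c["t"],c["K"],c["d"])[0].reshape(-1,2)
E
python3 - <<'E'
from h import *
for n in ["top","scene"]:
    c=cam(n); cv2.imwrite(f"pics/{n}0.png",c["bgr"]); print(n,c["fov_y"],-c["R"].T@c["t"],c["R"][2])
s=env.observe();print(s["time_s"],s["tcp_pos"],s["tcp_rot"],s["opening"])
E
```

```text
top 48.67460571232146 [ 0.37894279 -0.02797666  1.52448158] [ 0.14936224  0.01422015 -0.98868029]
scene 57.22433909052324 [0.01196291 0.66369142 0.57144313] [ 0.57002788 -0.66733045 -0.47931022]
0.1 [0.26190729 0.62154245 0.22163271] [-1.79901747e+02  3.51130240e-03  1.57150104e+02] 0.9968829923758753
```

View pics/top0.png

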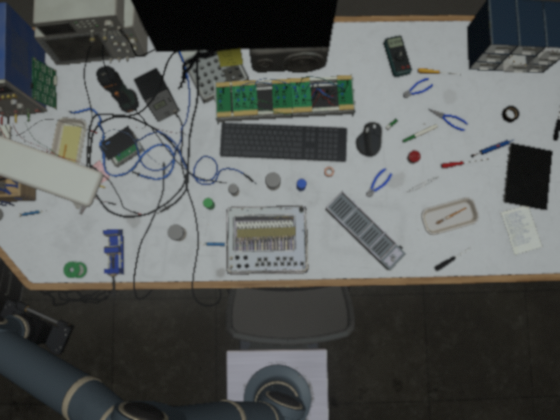

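View pics/scene0.png

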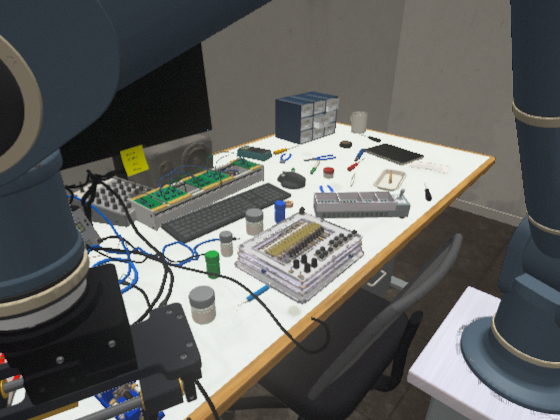

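The top view shows wide grey-lidded jars at (273,181) and (177,232), and the slim grey one at (234,189). Lookalikes are green (209,203) and blue (301,185). The dock is at (365,231), syringe (215,244), tape (329,171) and cutters (380,182). Next I'll take a close crop to confirm this choice and see which way the dock faces.

Run:
```python
from h import *
c=cam("top"); b=c["bgr"]
x0,y0=160,155
cv2.imwrite("pics/crop1.png",cv2.resize(b[y0:y0+125,x0:x0+255],None,fx=3,fy=3,interpolation=cv2.INTER_CUBIC))
hsv=cv2.cvtColor(b,cv2.COLOR_BGR2HSV)
for n,(u,v) in dict(A=(273,181),B=(177,232),S=(234,189),green=(209,203),blue=(301,185),tape=(329,171),syr=(215,244),cut=(380,182)).items():
    print(n,toplane(c,[(u,v)],.064)[0].round(3),toplane(c,[(u,v)],0)[0].round(3),hsv[v,u])
print(hsv[215,320],hsv[160,200])
m=(hsv[...,2]<150).astype(np.uint8)
for (x,y,w,h) in [(260,168,26,26),(164,219,26,26),(226,181,18,18),(322,185,90,90)]:
    sub=m[y:y+h,x:x+w]; k,l,st,ce=cv2.connectedComponentsWithStats(sub); i=1+st[1:,4].argmax()
    print(st[i],ce[i]+[x,y])
```

```text
A [ 0.687 -0.     0.064] [0.7   0.001 0.   ] [ 50   7 113]
B [0.528 0.308 0.064] [0.535 0.322 0.   ] [ 60   5 111]
S [0.663 0.125 0.064] [0.676 0.132 0.   ] [ 50   7 113]
green [0.619 0.205 0.064] [0.63  0.216 0.   ] [ 65 118 125]
blue [ 0.672 -0.09   0.064] [ 0.684 -0.093  0.   ] [111 159 146]
tape [ 0.716 -0.181  0.064] [ 0.73  -0.188  0.   ] [ 90   6 160]
syr [0.488 0.186 0.064] [0.493 0.196 0.   ] [105 123 120]
cut [ 0.676 -0.344  0.064] [ 0.689 -0.357  0.   ] [ 95   9 166]
[ 90   8 165] [106  29 132]
[  4   4  18  19 267] [272.52434457 180.9588015 ]
[  3   5  20  18 292] [176.46232877 232.57534247]
[  2   2  12  14 137] [233.47445255 189.61313869]
[   2    6   82   80 2453] [364.59233592 230.84753363]
```

View pics/crop1.png

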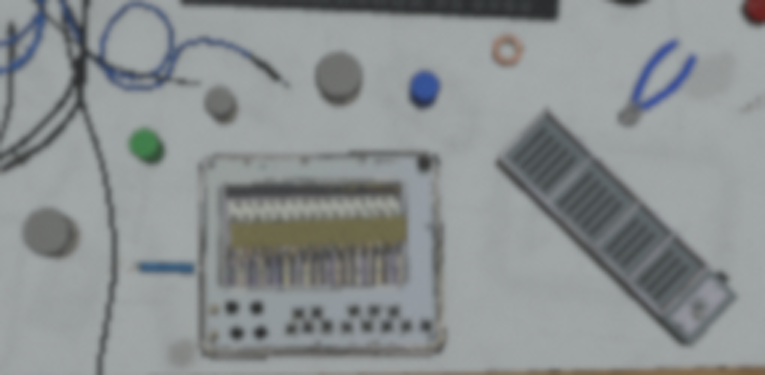

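The crop confirms the choice: the lids at crop (338,77), (50,232) and (220,103) are grey, while green (145,145) and blue (424,87) are decoys. The dock's switch box is at its lower-right end (700,308), and the wide cells are at its upper-left end. Next I'll work out the dock and jar positions.

Run:
```python
from h import *
c=cam("top"); b=c["bgr"]
hsv=cv2.cvtColor(b,cv2.COLOR_BGR2HSV); m=(hsv[...,2]<150).astype(np.uint8)
for n,p in dict(A=(272.5,181),B=(176.5,232.6),S=(233.5,189.6)).items(): print(n,toplane(c,[p],.057)[0].round(4))
print("synth back edge",toplane(c,[(228,206),(307,207)],.06).round(3).tolist())
# dock corners from the crop, dock rims / switch box
q=np.array([(546,110),(497,160),(735,295),(690,345)])/3+[160,155]
P=np.vstack([toplane(c,q[:2],.06),toplane(c,q[2:],.05)]);print(P.round(3).tolist())
print("widths",np.linalg.norm(P[0]-P[1]),np.linalg.norm(P[2]-P[3]),np.linalg.norm((P[0]+P[1]-P[2]-P[3])/2))
l=cv2.connectedComponentsWithStats(m[185:275,322:412]); i=1+l[2][1:,4].argmax()
pts=np.argwhere(l[1]==i)[:,::-1].astype(np.float32)+[322,185]
W=toplane(c,pts,.055)[:,:2].astype(np.float32); r=cv2.minAreaRect(W); print(r)
```

```text
A [0.6881 0.0013 0.057 ]
B [0.527  0.3107 0.057 ]
S [0.6626 0.1275 0.057 ]
synth back edge [[0.609, 0.145, 0.06], [0.601, -0.107, 0.06]]
[[0.648, -0.221, 0.06], [0.595, -0.167, 0.06], [0.447, -0.414, 0.05], [0.396, -0.364, 0.05]]
widths 0.07570167781424446 0.07191104934802638 0.27967568366362
((0.5210517644882202, -0.28921785950660706), (0.28718623518943787, 0.09233714640140533), 44.960575103759766)
```

Emit:
arm_command:
  commands:
    - {"dp": [0.03,-0.04,0],"turn": -0.15,"hand": 0.08}
    - {"dp": [0.06,-0.08,0],"turn": -0.3,"hand": 0.08}
    - {"dp": [0.09,-0.12,0],"turn": -0.45,"hand": 0.08}
    - {"dp": [0.12,-0.16,0],"turn": -0.6,"hand": 0.08}
    - {"dp": [0.15,-0.2,0],"turn": -0.75,"hand": 0.08}

```text
time_s: 0.7
tcp_pos: [0.4129, 0.4202, 0.2226]
tcp_rot: [180.0, -0.0, 113.8]
force: [1.2, 0.8, 0.8]
opening: 0.918
grip_force: 0.0
```

Emit:
arm_command:
  commands:
    - {"dp": [0.025,-0.025,0],"turn": -0.15}
    - {"dp": [0.05,-0.05,-0.02],"turn": -0.3}
    - {"dp": [0.08,-0.08,-0.04],"turn": -0.45}
    - {"dp": [0.1,-0.1,-0.06],"turn": -0.6}
    - {"dp": [0.114,-0.109,-0.08],"turn": -0.75}

```text
$.commands[0]: bad value
```

Emit:
arm_command:
  commands:
    - {"dp": [0,0,0],"turn": -0.15}
    - {"dp": [0,0,0],"turn": -0.3}
    - {"dp": [0,0,0],"turn": -0.455}
    - {"dp": [0,0,0],"turn": -0.455}

```text
$.commands[0]: bad value
```

Run:
```python
from h import *
c=cam("wrist"); cv2.imwrite("pics/w1.png",c["bgr"]); print(proj(c,[[.527,.311,.064],[.527,.311,0]]).round(),-c["R"].T@c["t"],env.observe()["qpos"])
```

```text
[[334. 331.]
 [326. 300.]] [0.38396294 0.48736199 0.38425065] [-56.74873559  18.66600159  10.32841076 100.62260452  -3.2732476
  61.106131   -22.54802252]
```

View pics/w1.png

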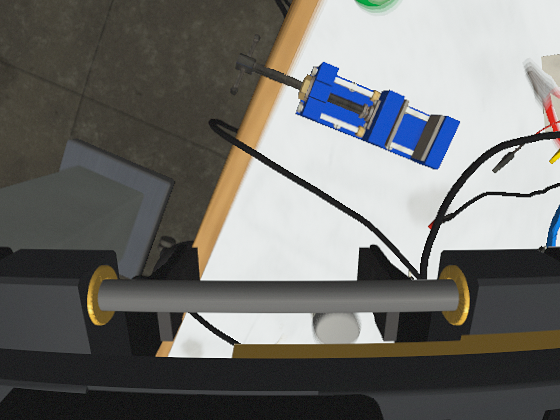

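The wrist view shows jar B's lid at about (337,327), close to the predicted (334,331), and the blue vise at (380,115) is well clear. The moves were refused because every row needs a hand value, so I'll resend them.

Emit:
arm_command:
  commands:
    - {"dp": [0.025,-0.025,0],"turn": -0.15,"hand": 0.08}
    - {"dp": [0.05,-0.05,-0.02],"turn": -0.3,"hand": 0.08}
    - {"dp": [0.08,-0.08,-0.04],"turn": -0.45,"hand": 0.08}
    - {"dp": [0.1,-0.1,-0.06],"turn": -0.6,"hand": 0.08}
    - {"dp": [0.114,-0.109,-0.08],"turn": -0.75,"hand": 0.08}

```text
time_s: 1.25
tcp_pos: [0.528, 0.31, 0.142]
tcp_rot: [179.9, 0.0, 70.7]
force: [0.1, 0.9, -0.2]
opening: 0.918
grip_force: 0.0
```

Emit:
arm_command:
  commands:
    - {"dp": [0,0,0],"turn": -0.15,"hand": 0.08}
    - {"dp": [0,0,0],"turn": -0.3,"hand": 0.08}
    - {"dp": [0,0,0],"turn": -0.455,"hand": 0.08}
    - {"dp": [0,0,0],"turn": -0.455,"hand": 0.08}

```text
time_s: 1.65
tcp_pos: [0.5258, 0.3133, 0.1422]
tcp_rot: [180.0, 0.0, 45.2]
force: [-0.5, 0.6, 0.3]
opening: 0.915
grip_force: 0.0
```

Run:
```python
from h import *
c=cam("wrist"); cv2.imwrite("pics/w2.png",c["bgr"]); print(proj(c,[[.527,.311,.064],[.527,.311,0]]).round(),env.observe()["qpos"],env.observe()["tcp_pos"])
```

```text
[[282. 222.]
 [281. 201.]] [-54.25857242  27.06452084  26.50326537 102.76897179 -14.58478829
  53.58466932 -66.19564454] [0.52578534 0.31340738 0.14232538]
```

View pics/w2.png

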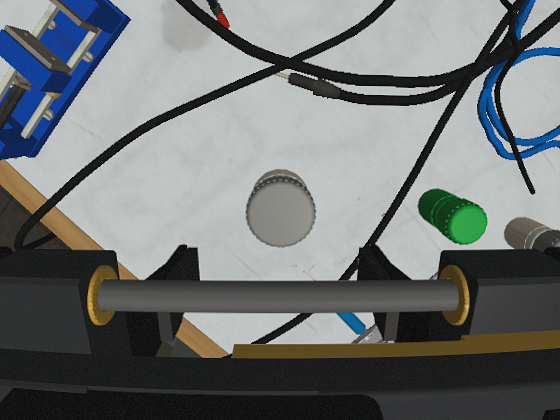

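Jar B's lid top circle is centred near (281,212), about 10 px above the prediction. I'll check the wrist calibration against the fingertips and triangulate.

Run:
```python
from h import *
c=cam("wrist"); s=env.observe(); R=cv2.Rodrigues(np.zeros(3))[0]
print("wrist lid",toplane(c,[(281,212)],.064)[0].round(4), "tcp px",proj(c,[s["tcp_pos"]]).round(1))
y=np.radians(s["tcp_rot"][2]); f=np.array([-np.sin(y),np.cos(y),0])
print("tips",proj(c,[s["tcp_pos"]+k*.04*f for k in(-1,1)]).round(1), "green",toplane(c,[(467,224)],.064)[0].round(3))
g=cv2.cvtColor(c["bgr"],cv2.COLOR_BGR2GRAY)
print(cv2.HoughCircles(cv2.medianBlur(g,3)[150:270,220:340],cv2.HOUGH_GRADIENT,1,50,param1=80,param2=12,minRadius=28,maxRadius=42))
t=cam("top"); print(toplane(t,[(208.3,203.2),(176,232.2)],.064).round(3), proj(t,[[.532,.316,.064]]))
```

```text
wrist lid [0.5318 0.3167 0.064 ] tcp px [[278.3 266.9]]
tips [[358.  266.6]
 [198.6 266.6]] green [0.623 0.214 0.064]
[[[60.5 61.5 35.2]]]
[[0.619 0.208 0.064]
 [0.528 0.311 0.064]] [[174.37213708 230.85697182]]
```

Emit:
arm_command:
  commands:
    - {"dp": [0.005,0.003,-0.03],"turn": 0,"hand": 0.08}
    - {"dp": [0.005,0.003,-0.055],"turn": 0,"hand": 0.08}
    - {"dp": [0.005,0.003,-0.055],"turn": 0,"hand": 0.08}

```text
time_s: 2.1
tcp_pos: [0.5286, 0.315, 0.0844]
tcp_rot: [-179.9, 0.4, 45.3]
force: [-0.7, 0.2, -0.6]
opening: 0.919
grip_force: 0.0
```

```bash
cat >> h.py <<'E'
def lid(c,X,r=.025,z=.064):
    "refined lid centre from the wrist picture near the expected X"
    u=proj(c,[X])[0]; s=c["K"][0,0]*r/(c["R"]@X+c["t"])[2]; w=int(2.2*s); x0,y0=max(int(u[0])-w,0),max(int(u[1])-w,0)
    g=cv2.medianBlur(cv2.cvtColor(c["bgr"],cv2.COLOR_BGR2GRAY),3)[y0:y0+2*w,x0:x0+2*w].copy()
    o=cv2.HoughCircles(g,cv2.HOUGH_GRADIENT,1,s,param1=80,param2=12,minRadius=int(.88*s),maxRadius=int(1.15*s))
    if o is None: return None
    return [(p[:2]+[x0,y0],p[2],s,toplane(c,[p[:2]+[x0,y0]],z)[0].round(4)) for p in o[0][:3]]
E
python3 - <<'E'
from h import *
c=cam("wrist"); print(env.observe()["tcp_pos"]); [print(*r) for r in lid(c,np.array([.532,.316,.064]))]
E
```

```text
[0.52999676 0.31550603 0.08638383]
[280.5 241.5] 44.7 45.27648437199248 [0.5335 0.3183 0.064 ]
```

Emit:
arm_command:
  commands:
    - {"dp": [0.003,0.002,-0.03],"turn": 0,"hand": 0.08}
    - {"dp": [0.003,0.002,-0.055],"turn": 0,"hand": 0.08}
    - {"dp": [0.003,0.002,-0.055],"turn": 0,"hand": 0.08}
    - {"dp": [0.003,0.002,-0.055],"turn": 0,"hand": 0.04}
    - {"dp": [0.003,0.002,-0.055],"turn": 0,"hand": 0.04}
  newtons: 25

```text
time_s: 2.65
tcp_pos: [0.5355, 0.3187, 0.0347]
tcp_rot: [180.0, -0.2, 45.1]
force: [0.1, -0.6, -0.9]
opening: 0.809
grip_force: 0.0
```

Emit:
arm_command:
  commands:
    - {"dp": [0,0,0],"turn": 0,"hand": 0.04}
    - {"dp": [0,0,0],"turn": 0,"hand": 0.04}
    - {"dp": [0,0,0],"turn": 0,"hand": 0.04}

```text
time_s: 2.95
tcp_pos: [0.5341, 0.3186, 0.0334]
tcp_rot: [-180.0, -0.1, 45.2]
force: [0.4, -0.4, 3.4]
opening: 0.564
grip_force: 25.0
```

Emit:
arm_command:
  commands:
    - {"dp": [0,0,0.03],"turn": 0,"hand": 0.04}
    - {"dp": [0,0,0.07],"turn": 0,"hand": 0.04}
    - {"dp": [0,-0.02,0.11],"turn": 0,"hand": 0.04}
    - {"dp": [0,-0.06,0.13],"turn": 0,"hand": 0.04}
    - {"dp": [0,-0.11,0.13],"turn": 0,"hand": 0.04}

```text
time_s: 3.45
tcp_pos: [0.5358, 0.2098, 0.1657]
tcp_rot: [179.9, -0.4, 45.4]
force: [1.0, -1.1, -3.8]
opening: 0.562
grip_force: 25.0
```

Emit:
arm_command:
  commands:
    - {"dp": [0,-0.05,0],"turn": 0,"hand": 0.04}
    - {"dp": [0,-0.1,0],"turn": 0,"hand": 0.04}
    - {"dp": [0,-0.15,0],"turn": 0,"hand": 0.04}
    - {"dp": [0,-0.2,0],"turn": 0,"hand": 0.04}
    - {"dp": [0,-0.25,0],"turn": 0,"hand": 0.04}

```text
time_s: 3.95
tcp_pos: [0.5331, -0.0438, 0.1623]
tcp_rot: [-180.0, 0.0, 45.2]
force: [1.8, -0.7, -3.1]
opening: 0.559
grip_force: 25.0
```

Emit:
arm_command:
  commands:
    - {"dp": [0,-0.05,0],"turn": 0,"hand": 0.04}
    - {"dp": [0,-0.1,0],"turn": 0,"hand": 0.04}
    - {"dp": [-0.02,-0.15,0],"turn": 0,"hand": 0.04}
    - {"dp": [-0.03,-0.2,0],"turn": 0,"hand": 0.04}
    - {"dp": [-0.04,-0.24,0.02],"turn": 0,"hand": 0.04}

```text
time_s: 4.45
tcp_pos: [0.4909, -0.2826, 0.18]
tcp_rot: [-179.6, 0.2, 45.1]
force: [0.3, 0.9, -3.0]
opening: 0.566
grip_force: 25.0
```

Emit:
arm_command:
  commands:
    - {"dp": [0,0,0.03],"turn": 0,"hand": 0.04}
    - {"dp": [0,0,0.03],"turn": 0,"hand": 0.04}
    - {"dp": [0,0,0.03],"turn": 0,"hand": 0.04}

```text
time_s: 4.75
tcp_pos: [0.4941, -0.2808, 0.212]
tcp_rot: [-180.0, -0.0, 45.2]
force: [0.3, 0.6, -3.4]
opening: 0.566
grip_force: 25.0
```

Run:
```python
from h import *
c=cam("wrist"); cv2.imwrite("pics/w3.png",c["bgr"]); s=env.observe(); print(s["tcp_pos"],s["tcp_rot"])
C=np.array([.5215,-.2915,.06]);a=np.radians(44.6);Y=np.array([np.cos(a),np.sin(a),0]);X=np.array([Y[1],-Y[0],0])
print(proj(c,[C+x*X+y*Y for x,y in[(-.038,.1415),(.038,.1415),(0,.071),(0,.002),(0,.1055)]]).round())
```

```text
[ 0.49379287 -0.27989058  0.21117467] [-1.79847033e+02 -6.62082526e-03  4.52558867e+01]
[[267.  16.]
 [359.  18.]
 [311. 104.]
 [308. 183.]
 [312.  62.]]
```

View pics/w3.png

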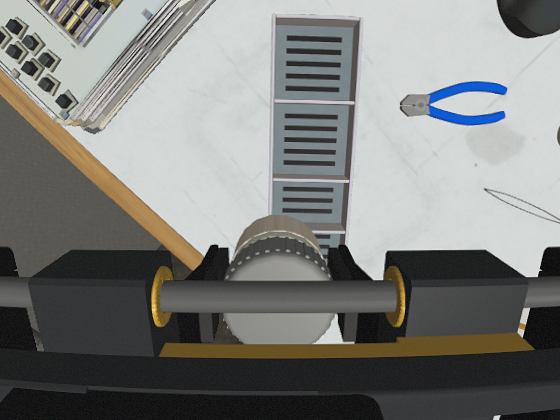

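The dock is clearly seen: far outer corners at (275,14) and (362,17), divider 0/1 from (275,101) to (354,101), divider 1/2 from (273,180) to (349,181). The cutters at (455,103) are clear.

Run:
```python
from h import *
c=cam("wrist")
P=toplane(c,[(275,14),(362,17),(275,101),(354,101),(273,180),(349,181)],.06)[:,:2]
L=np.array([[-38,141.5],[38,141.5],[-36.5,71],[36.5,71],[-36.5,2],[36.5,2]])/1000
print(P.round(4).tolist(),[np.linalg.norm(P[i]-P[i+1]).round(4) for i in(0,2,4)])
# rigid fit
lc,pc=L.mean(0),P.mean(0); H=(L-lc).T@(P-pc); U,_,V=np.linalg.svd(H); R=V.T@U.T; t=pc-R@lc
print("yaw",np.degrees(np.arctan2(R[1,0],R[0,0])),"origin",t, "res mm",((L@R.T+t-P)*1000).round(1).tolist())
for n,y in enumerate([.1055,.0365,-.0225,-.0715,-.1195]): print(n,(R@[0,y]+t).round(4))
```

```text
[[0.6007, -0.1676], [0.6507, -0.2192], [0.5514, -0.2173], [0.5999, -0.2648], [0.5017, -0.2648], [0.5499, -0.3137]] [np.float64(0.0718), np.float64(0.0679), np.float64(0.0688)]
yaw -45.93977947675063 origin [ 0.52434318 -0.29094894] res mm [[-1.1, 2.4], [1.8, -0.6], [-1.4, 1.9], [0.8, -3.0], [-1.3, 1.4], [1.2, -2.1]]
0 [ 0.6002 -0.2176]
1 [ 0.5506 -0.2656]
2 [ 0.5082 -0.3066]
3 [ 0.473  -0.3407]
4 [ 0.4385 -0.3741]
```

Emit:
arm_command:
  commands:
    - {"dp": [0.035,0.02,0],"turn": 0,"hand": 0.04}
    - {"dp": [0.07,0.04,-0.02],"turn": 0,"hand": 0.04}
    - {"dp": [0.106,0.062,-0.04],"turn": -0.01,"hand": 0.04}
    - {"dp": [0.106,0.062,-0.06],"turn": -0.01,"hand": 0.04}
    - {"dp": [0.106,0.062,-0.08],"turn": -0.01,"hand": 0.04}

```text
time_s: 5.35
tcp_pos: [0.6007, -0.216, 0.1292]
tcp_rot: [-179.8, 0.1, 44.9]
force: [-1.2, 0.5, -3.2]
opening: 0.561
grip_force: 25.0
```

Run:
```python
from h import *
s=env.observe(); print(s["tcp_pos"],s["tcp_rot"],s["force"])
a,b=cam("top"),cam("scene")
cv2.imwrite("pics/p4.png",np.hstack([cv2.resize(a["bgr"][180:270,300:420],(533,400)),cv2.resize(b["bgr"][140:240,290:430],(267,190))[0:190].copy() if 0 else cv2.copyMakeBorder(cv2.resize(b["bgr"][150:230,300:420],(267,178)),0,222,0,0,0)]))
```

```text
[ 0.60073833 -0.21595096  0.12922197] [-1.79804119e+02  9.17401659e-02  4.49160594e+01] [-1.24051606  0.49309236 -3.16298732]
```

View pics/p4.png

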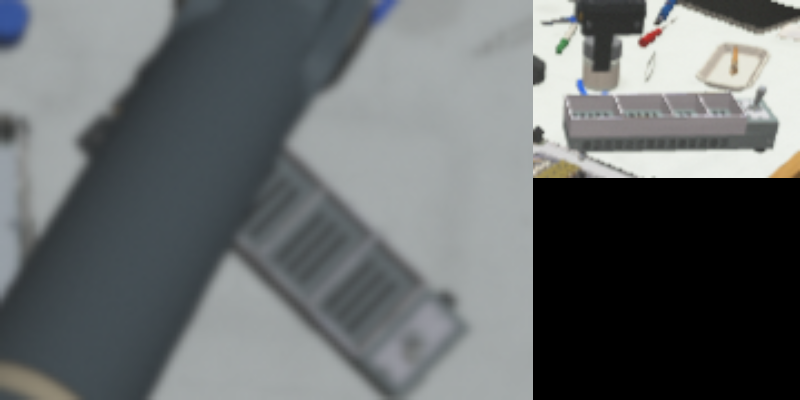

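Scene crop: the jar hangs at about (603,65) over cell 0 (568–616). I'll check it against the projected cell.

Run:
```python
from h import *
b=cam("scene"); f=lambda p:((p-[300,150])*267/120+[533,0]).round()
t=np.array([.6002,-.2176]);a=np.radians(-45.5);X=np.array([np.cos(a),np.sin(a)]);Y=np.array([-X[1],X[0]])
print("cell0 rim corners",f(proj(b,[[*(t+x*X+y*Y),.06] for x,y in[(-.038,.036),(-.038,-.0345),(.038,.036),(.038,-.0345)]])).tolist())
print("jar base centre, +-25 sides at tcp",f(proj(b,[[.6007,-.216,.096],[.6007,-.216,.128],[.6007+.017,-.216+.018,.096],[.6007-.017,-.216-.018,.096]])).tolist())
```

```text
cell0 rim corners [[571.0, 118.0], [624.0, 117.0], [564.0, 94.0], [613.0, 93.0]]
jar base centre, +-25 sides at tcp [[594.0, 81.0], [596.0, 59.0], [576.0, 82.0], [612.0, 81.0]]
```

Run:
```python
from h import *
b=cam("scene"); g=cv2.cvtColor(b["bgr"],cv2.COLOR_BGR2GRAY)
for r in (182,184,186): print(r,g[r,315:350].tolist())
print(proj(b,[[.6007,-.216,.096],[.6007,-.216,.105],[.6007+.017,-.216+.018,.1],[.6007-.017,-.216-.018,.1]]).round(1).tolist())
for r in (194,197,200): print(r,g[r,312:395].tolist())
im=cv2.imread("pics/w3.png"); gg=cv2.cvtColor(im,cv2.COLOR_BGR2GRAY)
print("w3 col278",gg[205:360:2,278].tolist()); print("row 335",gg[335,200:360:3].tolist())
c=cam("wrist")
# jar lid centre at assumed grasp, in the gripper frame, as seen now
s=env.observe(); P=np.array(s["tcp_pos"]); y=np.radians(s["tcp_rot"][2]); tx=np.array([np.cos(y),np.sin(y),0])
for k in (-.01,0,.01): print(k,proj(c,[P+[0,0,.031]+k*tx, P+[0,0,.031]+(k+.025)*tx,P+[0,0,.031]+(k-.025)*tx, P-[0,0,.033]+(k+.025)*tx]).round().tolist())
```

```text
182 [238, 237, 237, 237, 236, 237, 237, 190, 146, 142, 147, 146, 148, 145, 143, 147, 148, 146, 146, 142, 139, 135, 131, 140, 225, 237, 237, 236, 237, 237, 236, 237, 237, 237, 235]
184 [236, 236, 236, 236, 237, 236, 237, 179, 143, 143, 147, 146, 146, 144, 143, 149, 147, 146, 145, 141, 139, 137, 131, 150, 222, 233, 234, 235, 236, 236, 237, 237, 237, 235, 235]
186 [235, 236, 236, 235, 197, 130, 105, 154, 151, 145, 149, 148, 146, 144, 145, 148, 148, 145, 144, 142, 139, 136, 132, 176, 221, 227, 229, 232, 234, 236, 237, 237, 236, 236, 236]
[[327.4, 186.5], [327.6, 183.7], [319.3, 185.5], [335.7, 185.0]]
194 [237, 221, 183, 166, 143, 137, 137, 137, 137, 136, 136, 137, 136, 135, 136, 135, 133, 136, 134, 134, 134, 134, 134, 131, 132, 205, 163, 136, 135, 134, 135, 136, 137, 135, 134, 137, 137, 136, 137, 135, 136, 136, 136, 138, 136, 132, 113, 187, 157, 136, 137, 137, 136, 136, 136, 137, 137, 138, 136, 134, 135, 124, 130, 211, 162, 134, 134, 134, 134, 133, 133, 133, 134, 134, 133, 133, 126, 119, 170, 210, 209, 216, 219]
197 [238, 214, 147, 191, 164, 140, 139, 137, 136, 136, 135, 137, 137, 137, 
[... 907 characters left out ...]
 153, 151, 153, 153, 153, 152, 152, 151, 150, 156, 58, 55, 61, 69, 77, 81, 90, 94, 96, 100, 102, 106, 106, 105, 95, 91, 131, 147, 146, 145, 145, 146, 144, 144, 146, 145, 144, 144, 144, 143, 144, 148, 81, 83, 83, 83, 85, 83, 84, 27]
row 335 [39, 61, 63, 61, 60, 52, 56, 59, 56, 59, 62, 80, 126, 138, 139, 142, 142, 141, 140, 140, 143, 142, 144, 144, 144, 145, 144, 144, 142, 145, 146, 146, 146, 148, 146, 146, 148, 148, 147, 147, 129, 215, 215, 214, 214, 211, 213, 162, 62, 68, 66, 67, 29, 11]
-0.01 [[280.0, 320.0], [281.0, 266.0], [280.0, 369.0], [280.0, 220.0]]
0 [[281.0, 299.0], [281.0, 243.0], [280.0, 350.0], [280.0, 203.0]]
0.01 [[281.0, 277.0], [281.0, 218.0], [280.0, 330.0], [280.0, 185.0]]
```

In the same scene picture the jar sits about 3 px (9 mm) to dock −y, and the wrist lid edge says about 6 mm. It was gripped off-centre by that much. I'll shift +7 mm along dock y, lower partway and check again.

Emit:
arm_command:
  commands:
    - {"dp": [0.0055,0.0055,0],"turn": -0.007,"hand": 0.04}
    - {"dp": [0.0055,0.0055,-0.01],"turn": -0.007,"hand": 0.04}
    - {"dp": [0.0055,0.0055,-0.022],"turn": -0.007,"hand": 0.04}
    - {"dp": [0.0055,0.0055,-0.022],"turn": -0.007,"hand": 0.04}

```text
time_s: 6.0
tcp_pos: [0.6041, -0.2134, 0.1082]
tcp_rot: [-179.8, 0.1, 44.2]
force: [-0.9, -0.2, -3.2]
opening: 0.558
grip_force: 25.0
```

Run:
```python
from h import *
s=env.observe(); P=np.array(s["tcp_pos"]);print(P)
b=cam("scene"); g=cv2.cvtColor(b["bgr"],cv2.COLOR_BGR2GRAY)
for r in (186,188,190,192,194,196): print(r,g[r,310:345].tolist())
print(proj(b,[P-[0,0,.033]]))
cv2.imwrite("pics/s5.png",cv2.resize(b["bgr"][150:220,300:400],(800,560),interpolation=cv2.INTER_CUBIC))
```

```text
[ 0.6040517  -0.21341578  0.10824727]
186 [236, 237, 237, 237, 237, 236, 236, 235, 236, 216, 158, 141, 145, 125, 73, 49, 49, 50, 50, 50, 49, 61, 126, 138, 135, 128, 190, 222, 226, 227, 227, 229, 231, 234, 236]
188 [237, 237, 237, 237, 237, 238, 238, 238, 238, 208, 155, 141, 147, 146, 146, 146, 144, 146, 147, 145, 143, 144, 140, 136, 133, 128, 212, 226, 226, 228, 228, 230, 233, 234, 235]
190 [237, 237, 237, 237, 237, 238, 238, 238, 238, 208, 155, 142, 146, 148, 147, 143, 144, 147, 147, 146, 145, 141, 139, 137, 132, 139, 215, 229, 230, 232, 233, 235, 236, 236, 237]
192 [237, 237, 237, 228, 225, 206, 198, 204, 207, 182, 149, 143, 147, 148, 145, 143, 144, 149, 146, 145, 145, 142, 140, 138, 129, 144, 222, 213, 201, 202, 200, 199, 205, 198, 196]
194 [237, 238, 237, 221, 184, 164, 142, 137, 135, 136, 135, 141, 143, 147, 150, 147, 147, 149, 148, 147, 145, 144, 142, 137, 123, 127, 130, 206, 161, 133, 134, 135, 135, 136, 133]
196 [238, 238, 238, 224, 146, 208, 166, 139, 136, 137, 136, 136, 138, 133, 132, 134, 138, 138, 145, 143, 138, 135, 127, 132, 136, 132, 122, 136, 159, 143, 134, 134, 134, 132, 134]
[[325.61673731 192.71168876]]
```

View pics/s5.png

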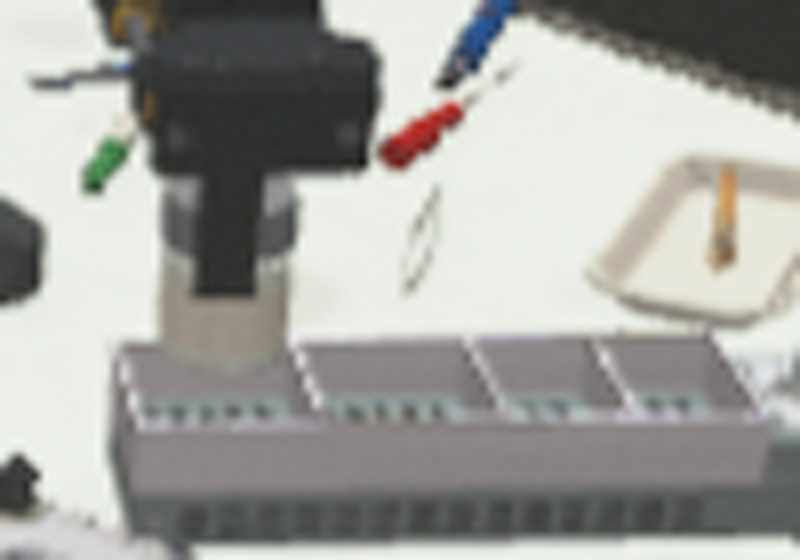

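The jar (columns 162–290, centre 226) sits inside cell 0 (centre about 219) and about mid-depth. I'll nudge it 2 mm more and lower it.

Emit:
arm_command:
  commands:
    - {"dp": [0.0015,0.0015,-0.01],"turn": 0,"hand": 0.04}
    - {"dp": [0.0015,0.0015,-0.02],"turn": 0,"hand": 0.04}
    - {"dp": [0.0015,0.0015,-0.03],"turn": 0,"hand": 0.04}
    - {"dp": [0.0015,0.0015,-0.037],"turn": 0,"hand": 0.04}
    - {"dp": [0.0015,0.0015,-0.04],"turn": 0,"hand": 0.04}

```text
time_s: 6.55
tcp_pos: [0.6064, -0.2126, 0.0692]
tcp_rot: [-179.9, 0.1, 44.2]
force: [-0.4, -0.2, -2.9]
opening: 0.564
grip_force: 25.0
```

Emit:
arm_command:
  commands:
    - {"dp": [0,0,-0.001],"turn": 0,"hand": 0.04}
    - {"dp": [0,0,-0.001],"turn": 0,"hand": 0.04}

```text
time_s: 6.75
tcp_pos: [0.6072, -0.213, 0.0696]
tcp_rot: [180.0, -0.0, 44.2]
force: [-0.2, 0.0, -3.4]
opening: 0.565
grip_force: 25.0
```

Emit:
arm_command:
  commands:
    - {"dp": [0,0,-0.001],"turn": 0,"hand": 0.04}
    - {"dp": [0,0,-0.002],"turn": 0,"hand": 0.04}
    - {"dp": [0,0,-0.002],"turn": 0,"hand": 0.04}

```text
time_s: 7.05
tcp_pos: [0.6071, -0.2127, 0.0676]
tcp_rot: [180.0, -0.0, 44.2]
force: [-0.1, -0.5, -1.9]
opening: 0.564
grip_force: 25.0
```

Emit:
arm_command:
  commands:
    - {"dp": [0,0,0],"turn": 0,"hand": 0.08}
    - {"dp": [0,0,0],"turn": 0,"hand": 0.08}
    - {"dp": [0,0,0],"turn": 0,"hand": 0.08}
    - {"dp": [0,0,0.015],"turn": 0,"hand": 0.08}
    - {"dp": [0,0,0.05],"turn": 0,"hand": 0.08}

```text
time_s: 7.55
tcp_pos: [0.6054, -0.212, 0.1163]
tcp_rot: [-179.7, 0.2, 44.2]
force: [-0.2, 0.6, -0.2]
opening: 0.89
grip_force: 0.0
```

Emit:
arm_command:
  commands:
    - {"dp": [0.015,0.04,0.02],"turn": 0,"hand": 0.08}
    - {"dp": [0.03,0.08,0.04],"turn": 0,"hand": 0.08}
    - {"dp": [0.05,0.125,0.04],"turn": 0,"hand": 0.08}
    - {"dp": [0.07,0.17,0.03],"turn": 0,"hand": 0.08}
    - {"dp": [0.083,0.215,0.02],"turn": 0.01,"hand": 0.08}

```text
time_s: 8.05
tcp_pos: [0.6921, 0.0041, 0.1397]
tcp_rot: [179.8, -0.2, 44.8]
force: [0.6, -0.8, -0.0]
opening: 0.916
grip_force: 0.0
```

Emit:
arm_command:
  commands:
    - {"dp": [0,0,0],"turn": 0,"hand": 0.08}
    - {"dp": [0,0,0],"turn": 0,"hand": 0.08}

```text
time_s: 8.25
tcp_pos: [0.6904, 0.0042, 0.138]
tcp_rot: [180.0, -0.0, 44.9]
force: [-0.4, -0.3, 0.3]
opening: 0.92
grip_force: 0.0
```

Run:
```python
from h import *
s=env.observe(); print(s["tcp_pos"],s["tcp_rot"],s["opening"])
c=cam("wrist"); X=np.array([.69,.002,.064]); print(proj(c,[X])); [print(*r) for r in lid(c,X) or []]
b=cam("scene"); g=cv2.cvtColor(b["bgr"],cv2.COLOR_BGR2GRAY)
cv2.imwrite("pics/s6.png",np.hstack([cv2.resize(b["bgr"][150:220,300:400],(400,280),interpolation=cv2.INTER_CUBIC),cv2.resize(c["bgr"],(373,280))]))
```

```text
[0.69044261 0.00420885 0.13802499] [ 1.79982617e+02 -9.40464484e-03  4.49431927e+01] 0.9200328203371759
[[279.98424578 225.30020788]]
[283.5 217.5] 36.1 35.563157012225595 [0.6958 0.0043 0.064 ]
```

View pics/s6.png

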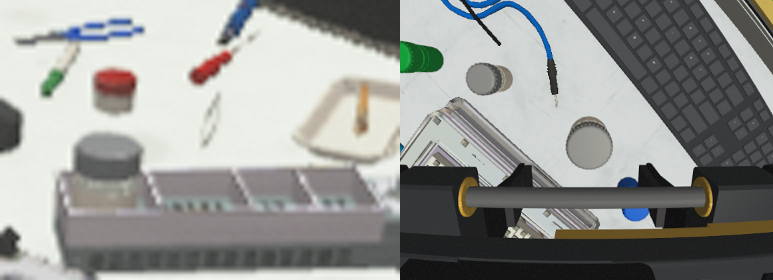

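The left half shows jar B upright in cell 0. On the right, jar A's lid is ahead of the fingers, with room on both sides of the synth and the blue jar. Now I'll grasp A.

Emit:
arm_command:
  commands:
    - {"dp": [0.001,-0.002,-0.035],"turn": 0,"hand": 0.08}
    - {"dp": [0.001,-0.002,-0.07],"turn": 0,"hand": 0.08}
    - {"dp": [0.001,-0.002,-0.105],"turn": 0,"hand": 0.08}
    - {"dp": [0.001,-0.002,-0.105],"turn": 0,"hand": 0.08}
    - {"dp": [0.001,-0.002,-0.105],"turn": 0,"hand": 0.04}

```text
time_s: 8.85
tcp_pos: [0.6913, -0.0018, 0.0335]
tcp_rot: [179.9, 0.0, 44.6]
force: [0.1, -0.1, 0.0]
opening: 0.883
grip_force: 0.0
```

Emit:
arm_command:
  commands:
    - {"dp": [0,0,0],"turn": 0,"hand": 0.04}
    - {"dp": [0,0,0],"turn": 0,"hand": 0.04}
    - {"dp": [0,0,0],"turn": 0,"hand": 0.04}
    - {"dp": [0,0,0],"turn": 0,"hand": 0.04}

```text
time_s: 9.25
tcp_pos: [0.6919, 0.0002, 0.0337]
tcp_rot: [179.9, -0.1, 44.7]
force: [0.5, -0.9, 3.5]
opening: 0.563
grip_force: 25.0
```

Emit:
arm_command:
  commands:
    - {"dp": [0,0,0.03],"turn": 0,"hand": 0.04}
    - {"dp": [0,0,0.07],"turn": 0,"hand": 0.04}
    - {"dp": [0,0,0.115],"turn": 0,"hand": 0.04}
    - {"dp": [-0.02,-0.035,0.135],"turn": 0,"hand": 0.04}
    - {"dp": [-0.04,-0.075,0.14],"turn": 0,"hand": 0.04}

```text
time_s: 9.75
tcp_pos: [0.6528, -0.0734, 0.1756]
tcp_rot: [179.8, -0.3, 45.0]
force: [-0.2, -1.0, -3.4]
opening: 0.564
grip_force: 25.0
```

Emit:
arm_command:
  commands:
    - {"dp": [-0.02,-0.04,0],"turn": 0,"hand": 0.04}
    - {"dp": [-0.04,-0.08,0],"turn": 0,"hand": 0.04}
    - {"dp": [-0.06,-0.12,0],"turn": 0,"hand": 0.04}
    - {"dp": [-0.085,-0.16,-0.01],"turn": 0,"hand": 0.04}
    - {"dp": [-0.101,-0.19,-0.02],"turn": -0.005,"hand": 0.04}

```text
time_s: 10.25
tcp_pos: [0.5473, -0.2678, 0.1526]
tcp_rot: [180.0, 0.1, 44.3]
force: [0.8, -0.8, -2.6]
opening: 0.566
grip_force: 25.0
```

Emit:
arm_command:
  commands:
    - {"dp": [0,0,-0.02],"turn": 0,"hand": 0.04}
    - {"dp": [0,0,-0.04],"turn": 0,"hand": 0.04}
    - {"dp": [0,0,-0.04],"turn": 0,"hand": 0.04}

```text
time_s: 10.55
tcp_pos: [0.5477, -0.2635, 0.1097]
tcp_rot: [-179.6, 0.1, 44.4]
force: [-0.4, 0.8, -2.8]
opening: 0.566
grip_force: 25.0
```

Run:
```python
from h import *
s=env.observe(); P=np.array(s["tcp_pos"]);print(P,s["tcp_rot"])
b=cam("scene"); g=cv2.cvtColor(b["bgr"],cv2.COLOR_BGR2GRAY)
for r in (184,186,188,190,192,194,196,200): print(r,g[r,330:370].tolist())
print(proj(b,[P-[0,0,.033],[.5506,-.2656,P[2]-.033],[.5506,-.2656,.06]]).round(1).tolist())
cv2.imwrite("pics/s7.png",cv2.resize(b["bgr"][150:220,300:400],(800,560),interpolation=cv2.INTER_CUBIC))
```

```text
[ 0.54769847 -0.26348016  0.10969403] [-1.79646711e+02  1.34799987e-01  4.44271312e+01]
184 [150, 157, 180, 204, 223, 225, 226, 228, 229, 232, 234, 235, 185, 144, 143, 145, 151, 148, 146, 152, 89, 50, 50, 49, 49, 48, 48, 54, 128, 222, 237, 237, 237, 237, 237, 238, 239, 237, 237, 235]
186 [148, 147, 148, 148, 154, 188, 221, 225, 226, 226, 228, 227, 178, 142, 143, 146, 147, 146, 150, 128, 76, 58, 57, 59, 60, 59, 63, 70, 126, 226, 238, 238, 237, 237, 238, 237, 238, 237, 237, 234]
188 [160, 152, 138, 132, 110, 158, 219, 227, 226, 226, 227, 230, 167, 138, 144, 143, 144, 143, 145, 145, 145, 145, 144, 144, 142, 140, 137, 130, 153, 228, 237, 236, 235, 237, 236, 237, 237, 237, 237, 237]
190 [91, 96, 88, 86, 89, 178, 223, 228, 230, 231, 233, 231, 168, 139, 144, 144, 148, 144, 145, 148, 147, 146, 144, 144, 140, 139, 135, 128, 179, 230, 237, 237, 236, 237, 236, 237, 237, 237, 237, 236]
192 [89, 89, 86, 87, 92, 184, 228, 213, 203, 201, 201, 189, 155, 142, 144, 144, 146, 145, 145, 146, 146, 145, 145, 144, 140, 138, 134, 130, 192, 181, 165, 164, 161, 159, 155, 155, 152, 152, 152, 144]
194 [88, 90, 122, 121, 127, 129, 130, 206, 162, 133, 134, 135, 133, 136, 138, 143, 147, 147, 148, 147, 148, 145, 147, 144, 142, 140, 135, 130, 113, 186, 157, 134, 134, 136, 137, 135, 136, 136, 135, 136]
196 [165, 173, 153, 143, 136, 132, 122, 135, 157, 141, 134, 135, 134, 134, 134, 134, 127, 130, 132, 133, 135, 136, 134, 132, 127, 127, 132, 127, 120, 109, 174, 150, 134, 132, 133, 132, 132, 132, 132, 133]
200 [140, 137, 133, 130, 142, 145, 126, 120, 118, 202, 165, 151, 155, 139, 140, 152, 145, 129, 147, 155, 133, 129, 150, 145, 130, 149, 156, 143, 123, 117, 120, 108, 177, 165, 155, 136, 131, 149, 136, 122]
[[350.6, 192.3], [350.1, 191.8], [349.7, 196.8]]
```

Jar A is centred on columns 342–358 (350.2) and cell 1's centre is at 350.1, so I'll lower it.

Emit:
arm_command:
  commands:
    - {"dp": [0.001,-0.001,-0.011],"turn": 0,"hand": 0.04}
    - {"dp": [0.001,-0.001,-0.022],"turn": 0,"hand": 0.04}
    - {"dp": [0.001,-0.001,-0.032],"turn": 0,"hand": 0.04}
    - {"dp": [0.001,-0.001,-0.039],"turn": 0,"hand": 0.04}
    - {"dp": [0.001,-0.001,-0.04],"turn": 0,"hand": 0.04}

```text
time_s: 11.1
tcp_pos: [0.5504, -0.2653, 0.0712]
tcp_rot: [-179.9, 0.1, 44.5]
force: [-0.2, -0.1, -2.8]
opening: 0.565
grip_force: 25.0
```

Emit:
arm_command:
  commands:
    - {"dp": [0,0,-0.001],"turn": 0,"hand": 0.04}
    - {"dp": [0,0,-0.002],"turn": 0,"hand": 0.04}
    - {"dp": [0,0,-0.002],"turn": 0,"hand": 0.04}

```text
time_s: 11.4
tcp_pos: [0.5513, -0.2659, 0.0708]
tcp_rot: [180.0, -0.0, 44.4]
force: [-0.3, 0.4, -2.1]
opening: 0.562
grip_force: 25.0
```

Emit:
arm_command:
  commands:
    - {"dp": [0,0,-0.001],"turn": 0,"hand": 0.04}
    - {"dp": [0,0,-0.002],"turn": 0,"hand": 0.04}
    - {"dp": [0,0,-0.002],"turn": 0,"hand": 0.04}
    - {"dp": [0,0,-0.002],"turn": 0,"hand": 0.04}

```text
time_s: 11.8
tcp_pos: [0.5511, -0.2657, 0.0685]
tcp_rot: [180.0, -0.0, 44.5]
force: [0.3, -0.1, -1.8]
opening: 0.565
grip_force: 25.0
```

Emit:
arm_command:
  commands:
    - {"dp": [0,0,0],"turn": 0,"hand": 0.08}
    - {"dp": [0,0,0],"turn": 0,"hand": 0.08}
    - {"dp": [0,0,0],"turn": 0,"hand": 0.08}
    - {"dp": [0,0,0.015],"turn": 0,"hand": 0.08}
    - {"dp": [0,0,0.05],"turn": 0,"hand": 0.08}

```text
time_s: 12.3
tcp_pos: [0.5494, -0.2648, 0.1174]
tcp_rot: [-179.7, 0.1, 44.4]
force: [0.2, 0.2, -0.0]
opening: 0.891
grip_force: 0.0
```

Emit:
arm_command:
  commands:
    - {"dp": [0.01,0.035,0.025],"turn": 0,"hand": 0.07}
    - {"dp": [0.025,0.08,0.03],"turn": 0,"hand": 0.06}
    - {"dp": [0.04,0.125,0.03],"turn": 0,"hand": 0.06}
    - {"dp": [0.055,0.17,0.03],"turn": 0,"hand": 0.06}
    - {"dp": [0.07,0.215,0.03],"turn": 0.01,"hand": 0.06}

```text
time_s: 12.8
tcp_pos: [0.622, -0.0491, 0.1502]
tcp_rot: [179.9, -0.1, 45.0]
force: [0.1, -0.1, -0.6]
opening: 0.693
grip_force: 0.0
```

Emit:
arm_command:
  commands:
    - {"dp": [0.01,0.045,0],"turn": 0,"hand": 0.06}
    - {"dp": [0.02,0.09,0],"turn": 0,"hand": 0.06}
    - {"dp": [0.03,0.135,0],"turn": 0,"hand": 0.06}
    - {"dp": [0.043,0.18,-0.01],"turn": 0,"hand": 0.06}
    - {"dp": [0.043,0.18,-0.01],"turn": 0,"hand": 0.06}

```text
time_s: 13.3
tcp_pos: [0.6642, 0.14, 0.1378]
tcp_rot: [-179.8, -0.2, 45.7]
force: [-0.4, 1.0, 0.1]
opening: 0.69
grip_force: 0.0
```

Run:
```python
from h import *
s=env.observe(); print(s["tcp_pos"],s["tcp_rot"],s["opening"])
c=cam("wrist"); X=np.array([.664,.129,.064]); print(proj(c,[X])); [print(*r) for r in lid(c,X,.016) or []]
b=cam("scene"); cv2.imwrite("pics/s8.png",np.hstack([cv2.resize(b["bgr"][150:220,300:400],(400,280),interpolation=cv2.INTER_CUBIC),cv2.resize(c["bgr"],(373,280))]))
g=cv2.cvtColor(b["bgr"],cv2.COLOR_BGR2GRAY)
for r in (178,190): print(r,g[r,315:365].tolist())
```

```text
[0.66420812 0.1400147  0.13782132] [-179.7878011    -0.1836746    45.74992415] 0.6897001120487818
[[289.26315152 234.03217151]]
[290.5 224.5] 22.1 22.626903127847186 [0.6695 0.1335 0.064 ]
[285.5 255.5] 24.3 22.626903127847186 [0.6508 0.1191 0.064 ]
178 [237, 237, 238, 237, 238, 238, 237, 238, 238, 231, 218, 206, 181, 170, 166, 196, 201, 211, 233, 238, 237, 239, 237, 238, 238, 238, 238, 237, 238, 236, 237, 236, 236, 236, 236, 236, 207, 173, 226, 212, 230, 236, 236, 237, 238, 237, 238, 237, 237, 237]
190 [238, 238, 237, 154, 91, 91, 94, 92, 91, 94, 96, 95, 95, 94, 96, 95, 98, 90, 87, 90, 177, 224, 229, 231, 232, 212, 129, 89, 88, 90, 93, 91, 89, 92, 91, 94, 93, 91, 96, 93, 96, 90, 87, 209, 235, 237, 237, 238, 236, 238]
```

Both wide jars stand at the same rows in the scene. The slim jar comes out at about (0.666, 0.130) after the bias I saw earlier.

Emit:
arm_command:
  commands:
    - {"dp": [0.001,-0.01,-0.02],"turn": 0,"hand": 0.06}
    - {"dp": [0.001,-0.01,-0.05],"turn": 0,"hand": 0.06}
    - {"dp": [0.001,-0.01,-0.08],"turn": 0,"hand": 0.06}
    - {"dp": [0.001,-0.01,-0.105],"turn": 0,"hand": 0.06}
    - {"dp": [0.001,-0.01,-0.105],"turn": 0,"hand": 0.06}

```text
time_s: 13.9
tcp_pos: [0.6626, 0.1166, 0.031]
tcp_rot: [-179.9, 0.3, 44.9]
force: [-0.4, 0.4, -0.5]
opening: 0.69
grip_force: 0.0
```

Emit:
arm_command:
  commands:
    - {"dp": [0,0,0],"turn": 0,"hand": 0.02}
    - {"dp": [0,0,0],"turn": 0,"hand": 0.02}
    - {"dp": [0,0,0],"turn": 0,"hand": 0.02}
    - {"dp": [0,0,0],"turn": 0,"hand": 0.02}
    - {"dp": [0,0,0],"turn": 0,"hand": 0.02}
  newtons: 15

```text
time_s: 14.4
tcp_pos: [0.6655, 0.1196, 0.0344]
tcp_rot: [180.0, -0.1, 45.0]
force: [-0.3, 1.3, 3.1]
opening: 0.368
grip_force: 14.5
```

The grip landed about 7 mm off along tool x because I had trusted a pose still settling. I'll open, correct and regrip.

Emit:
arm_command:
  commands:
    - {"dp": [0,0,0],"turn": 0,"hand": 0.045}
    - {"dp": [0,0,0],"turn": 0,"hand": 0.045}
    - {"dp": [0.005,0.005,0],"turn": 0,"hand": 0.045}
    - {"dp": [0.005,0.005,0],"turn": 0,"hand": 0.045}
    - {"dp": [0.005,0.005,0],"turn": 0,"hand": 0.045}

```text
time_s: 14.9
tcp_pos: [0.6702, 0.1245, 0.0333]
tcp_rot: [180.0, 0.0, 45.1]
force: [-0.1, 0.3, -0.1]
opening: 0.517
grip_force: 0.0
```

Emit:
arm_command:
  commands:
    - {"dp": [0,0,0],"turn": 0,"hand": 0.02}
    - {"dp": [0,0,0],"turn": 0,"hand": 0.02}
    - {"dp": [0,0,0],"turn": 0,"hand": 0.02}
    - {"dp": [0,0,0],"turn": 0,"hand": 0.02}

```text
time_s: 15.3
tcp_pos: [0.67, 0.1242, 0.0334]
tcp_rot: [-180.0, 0.0, 45.0]
force: [0.1, 0.2, -0.1]
opening: 0.366
grip_force: 14.6
```

Emit:
arm_command:
  commands:
    - {"dp": [0,0,0.03],"turn": 0,"hand": 0.02}
    - {"dp": [0,0,0.07],"turn": 0,"hand": 0.02}
    - {"dp": [0,0,0.11],"turn": 0,"hand": 0.02}
    - {"dp": [0,0,0.135],"turn": 0,"hand": 0.02}
    - {"dp": [0,0,0.135],"turn": 0,"hand": 0.02}

```text
time_s: 15.8
tcp_pos: [0.6728, 0.124, 0.1731]
tcp_rot: [179.7, -0.4, 45.0]
force: [0.2, -0.2, 0.1]
opening: 0.363
grip_force: 14.6
```

Emit:
arm_command:
  commands:
    - {"dp": [0,0,0],"turn": 0,"hand": 0.02}
    - {"dp": [0,0,0],"turn": 0,"hand": 0.02}

```text
time_s: 16.0
tcp_pos: [0.6688, 0.1243, 0.1665]
tcp_rot: [-179.9, 0.2, 45.0]
force: [-0.7, -0.5, -1.1]
opening: 0.362
grip_force: 14.6
```

Run:
```python
from h import *
c=cam("wrist"); s=env.observe(); P=np.array(s["tcp_pos"]); print(P,s["opening"],s["grip_force"])
y=np.radians(s["tcp_rot"][2]); tx=np.array([np.cos(y),np.sin(y),0])
for k in (-.01,0,.01): print(k,proj(c,[P+[0,0,.03]+(k+.016)*tx,P+[0,0,.03]+(k-.016)*tx,P+[0,0,.008]+(k+.016)*tx, P-[0,0,.034]+(k+.016)*tx]).round().tolist())
g=cv2.cvtColor(c["bgr"],cv2.COLOR_BGR2GRAY); print(g[180:360:2,280].tolist())
```

```text
[0.6688295  0.1242266  0.16633682] 0.3674254796978884 14.638109070074279
-0.01 [[278.0, 284.0], [278.0, 349.0], [278.0, 262.0], [279.0, 233.0]]
0 [[278.0, 262.0], [278.0, 329.0], [278.0, 242.0], [279.0, 217.0]]
0.01 [[278.0, 238.0], [278.0, 309.0], [278.0, 222.0], [279.0, 200.0]]
[216, 216, 218, 215, 219, 217, 218, 216, 220, 219, 218, 219, 221, 221, 220, 221, 222, 220, 223, 119, 122, 122, 125, 124, 123, 125, 129, 171, 126, 136, 112, 73, 74, 75, 72, 76, 80, 89, 86, 103, 136, 148, 163, 170, 169, 168, 170, 166, 167, 169, 140, 54, 63, 71, 77, 85, 92, 98, 100, 101, 103, 114, 115, 111, 107, 97, 85, 162, 159, 158, 143, 181, 212, 212, 211, 213, 213, 212, 213, 212, 214, 199, 120, 86, 86, 87, 88, 88, 91, 59]
```

The slim jar is held centred (base edge at row 218, predicted 217). I'll carry it to cell 2.

Emit:
arm_command:
  commands:
    - {"dp": [-0.015,-0.043,0],"turn": 0,"hand": 0.02}
    - {"dp": [-0.03,-0.086,0],"turn": 0,"hand": 0.02}
    - {"dp": [-0.048,-0.13,0],"turn": 0,"hand": 0.02}
    - {"dp": [-0.065,-0.173,0],"turn": 0,"hand": 0.02}
    - {"dp": [-0.08,-0.216,0],"turn": 0,"hand": 0.02}

```text
time_s: 16.55
tcp_pos: [0.5882, -0.0932, 0.1671]
tcp_rot: [-179.9, 0.1, 45.0]
force: [1.1, -0.8, -1.2]
opening: 0.365
grip_force: 14.6
```

Emit:
arm_command:
  commands:
    - {"dp": [-0.015,-0.043,0],"turn": 0,"hand": 0.02}
    - {"dp": [-0.03,-0.086,0],"turn": 0,"hand": 0.02}
    - {"dp": [-0.048,-0.13,0],"turn": 0,"hand": 0.02}
    - {"dp": [-0.065,-0.173,0],"turn": 0,"hand": 0.02}
    - {"dp": [-0.081,-0.215,0],"turn": -0.01,"hand": 0.02}

```text
time_s: 17.05
tcp_pos: [0.5074, -0.3081, 0.1672]
tcp_rot: [-179.9, 0.1, 44.4]
force: [0.4, -1.1, -0.9]
opening: 0.368
grip_force: 14.6
```

Emit:
arm_command:
  commands:
    - {"dp": [0,0,-0.02],"turn": 0,"hand": 0.02}
    - {"dp": [0,0,-0.04],"turn": 0,"hand": 0.02}
    - {"dp": [0,0,-0.056],"turn": 0,"hand": 0.02}
    - {"dp": [0,0,-0.056],"turn": 0,"hand": 0.02}
    - {"dp": [0,0,-0.056],"turn": 0,"hand": 0.02}

```text
time_s: 17.55
tcp_pos: [0.5091, -0.3065, 0.112]
tcp_rot: [-180.0, 0.0, 44.5]
force: [-0.4, -0.3, -0.6]
opening: 0.366
grip_force: 14.6
```

Run:
```python
from h import *
s=env.observe(); P=np.array(s["tcp_pos"]);print(P,s["tcp_rot"])
b=cam("scene"); g=cv2.cvtColor(b["bgr"],cv2.COLOR_BGR2GRAY)
for r in (184,186,188,190,192,194,197,200): print(r,g[r,352:388].tolist())
print(proj(b,[P-[0,0,.0335],[.5082,-.3066,P[2]-.0335],[.5082,-.3066,.06]]).round(1).tolist())
```

```text
[ 0.50910204 -0.30647567  0.11202335] [-1.79950089e+02  3.88739690e-02  4.44819735e+01]
184 [146, 147, 158, 184, 213, 233, 237, 237, 238, 238, 238, 237, 179, 142, 143, 149, 130, 110, 109, 110, 109, 106, 114, 155, 165, 182, 202, 222, 228, 230, 229, 229, 229, 229, 230, 229]
186 [147, 147, 146, 148, 146, 166, 213, 234, 238, 238, 237, 234, 168, 140, 144, 148, 148, 146, 146, 144, 144, 139, 154, 187, 188, 183, 199, 201, 216, 221, 226, 229, 228, 229, 229, 229]
188 [155, 151, 135, 133, 132, 113, 190, 231, 236, 237, 237, 221, 159, 143, 146, 149, 149, 146, 147, 144, 142, 136, 192, 230, 236, 213, 177, 143, 129, 130, 134, 146, 149, 166, 179, 190]
190 [92, 95, 88, 92, 88, 87, 208, 235, 237, 237, 236, 230, 171, 144, 148, 150, 147, 147, 147, 145, 140, 135, 217, 234, 237, 225, 232, 234, 235, 226, 224, 207, 198, 191, 171, 175]
192 [91, 88, 88, 85, 85, 90, 198, 184, 165, 163, 162, 162, 143, 140, 141, 140, 142, 142, 143, 141, 129, 126, 159, 143, 133, 132, 131, 130, 128, 129, 130, 129, 129, 129, 128, 127]
194 [89, 89, 104, 122, 138, 136, 114, 187, 157, 136, 136, 136, 136, 135, 135, 134, 136, 134, 137, 136, 135, 122, 130, 210, 163, 133, 133, 133, 130, 132, 133, 133, 132, 132, 134, 132]
197 [144, 155, 145, 135, 129, 123, 121, 119, 137, 164, 142, 131, 131, 132, 131, 131, 131, 130, 131, 131, 127, 121, 118, 119, 148, 163, 141, 130, 130, 130, 129, 128, 131, 131, 130, 126]
200 [141, 139, 137, 131, 133, 137, 122, 117, 119, 107, 177, 166, 155, 137, 129, 149, 134, 121, 128, 149, 148, 133, 120, 119, 120, 120, 193, 184, 150, 110, 124, 148, 123, 105, 144, 156]
[[369.2, 190.9], [369.4, 191.0], [368.8, 196.5]]
```

The slim jar is centred: 369.1 against cell 2's 369. I'll lower it.

Emit:
arm_command:
  commands:
    - {"dp": [0,0,-0.012],"turn": 0,"hand": 0.02}
    - {"dp": [0,0,-0.024],"turn": 0,"hand": 0.02}
    - {"dp": [0,0,-0.034],"turn": 0,"hand": 0.02}
    - {"dp": [0,0,-0.041],"turn": 0,"hand": 0.02}
    - {"dp": [0,0,-0.042],"turn": 0,"hand": 0.02}

```text
time_s: 18.1
tcp_pos: [0.5085, -0.3063, 0.0692]
tcp_rot: [-179.9, 0.0, 44.5]
force: [-1.0, 0.0, -0.7]
opening: 0.361
grip_force: 14.6
```

Emit:
arm_command:
  commands:
    - {"dp": [0,0,-0.001],"turn": 0,"hand": 0.02}
    - {"dp": [0,0,-0.0015],"turn": 0,"hand": 0.02}
    - {"dp": [0,0,-0.0015],"turn": 0,"hand": 0.02}

```text
time_s: 18.4
tcp_pos: [0.5093, -0.307, 0.0693]
tcp_rot: [180.0, -0.0, 44.4]
force: [-0.9, 0.1, -0.8]
opening: 0.367
grip_force: 14.6
```

Emit:
arm_command:
  commands:
    - {"dp": [0,0,-0.001],"turn": 0,"hand": 0.02}
    - {"dp": [0,0,-0.001],"turn": 0,"hand": 0.02}
    - {"dp": [0,0,-0.001],"turn": 0,"hand": 0.055}
    - {"dp": [0,0,-0.001],"turn": 0,"hand": 0.055}
    - {"dp": [0,0,-0.001],"turn": 0,"hand": 0.055}

```text
time_s: 18.9
tcp_pos: [0.5093, -0.3069, 0.0682]
tcp_rot: [180.0, -0.0, 44.4]
force: [0.8, -0.7, -0.4]
opening: 0.555
grip_force: 0.0
```

Emit:
arm_command:
  commands:
    - {"dp": [0,0,0.015],"turn": 0,"hand": 0.055}
    - {"dp": [0,0,0.05],"turn": 0,"hand": 0.055}
    - {"dp": [0,0,0.08],"turn": 0,"hand": 0.055}
    - {"dp": [-0.04,-0.01,0.08],"turn": 0,"hand": 0}
    - {"dp": [-0.08,-0.017,0.08],"turn": 0,"hand": 0}

```text
time_s: 19.4
tcp_pos: [0.4297, -0.3248, 0.1502]
tcp_rot: [179.8, -0.0, 44.6]
force: [-0.6, -0.3, 0.4]
opening: 0.527
grip_force: 0.0
```

Emit:
arm_command:
  commands:
    - {"dp": [-0.032,-0.007,0],"turn": 0,"hand": 0}
    - {"dp": [-0.032,-0.007,0],"turn": 0,"hand": 0}
    - {"dp": [-0.032,-0.007,0],"turn": 0,"hand": 0}

```text
time_s: 19.7
tcp_pos: [0.3972, -0.3313, 0.1492]
tcp_rot: [179.9, -0.1, 44.4]
force: [0.8, -0.3, 0.2]
opening: 0.261
grip_force: 0.0
```

Run:
```python
from h import *
s=env.observe(); P=np.array(s["tcp_pos"]);print(P,s["tcp_rot"],s["opening"])
b=cam("scene"); c=cam("wrist")
print(proj(b,[[.5506,-.2656,.098],[.5082,-.3066,.098],[.4385-.011,-.3741+.0115,.09],[.4385+.011,-.3741-.0115,.09],[.4385,-.3741,.056]]).round(1).tolist())
cv2.imwrite("pics/s9.png",np.hstack([cv2.resize(b["bgr"][150:220,320:420],(400,280),interpolation=cv2.INTER_CUBIC),cv2.resize(c["bgr"],(373,280))]))
```

```text
[ 0.39720013 -0.33127976  0.14921065] [ 1.79889213e+02 -8.44720981e-02  4.43605747e+01] 0.26072079393835207
[[350.8, 185.4], [370.2, 185.1], [403.1, 189.3], [399.8, 184.9], [399.8, 197.1]]
```

View pics/s9.png

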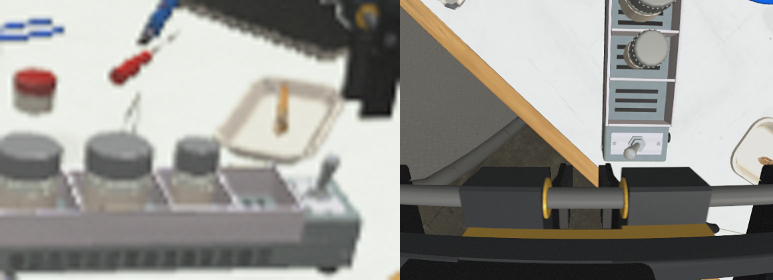

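All three jars are upright in cells 0, 1 and 2. The lever tip is at crop (330,160), or full-frame (402,190), matching the off prediction of (403,189). I'll lower the closed fingers in front of it and push towards the dock's back.

Emit:
arm_command:
  commands:
    - {"dp": [0,0,-0.03],"turn": 0,"hand": 0}
    - {"dp": [0,0,-0.06],"turn": 0,"hand": 0}
    - {"dp": [0,0,-0.073],"turn": 0,"hand": 0}
    - {"dp": [0,0,-0.073],"turn": 0,"hand": 0}
    - {"dp": [0.007,-0.007,-0.073],"turn": 0,"hand": 0}

```text
time_s: 20.3
tcp_pos: [0.4043, -0.3376, 0.0754]
tcp_rot: [-180.0, -0.0, 44.5]
force: [-0.2, -0.4, -0.3]
opening: 0.004
grip_force: 0.0
```

Emit:
arm_command:
  commands:
    - {"dp": [0.007,-0.007,0],"turn": 0,"hand": 0}
    - {"dp": [0.014,-0.015,0],"turn": 0,"hand": 0}
    - {"dp": [0.021,-0.022,0],"turn": 0,"hand": 0}
    - {"dp": [0.028,-0.029,0],"turn": 0,"hand": 0}
    - {"dp": [0.031,-0.032,0],"turn": 0,"hand": 0}

```text
time_s: 20.8
tcp_pos: [0.4363, -0.3711, 0.0753]
tcp_rot: [179.9, 0.0, 44.4]
force: [-0.1, 1.0, -0.3]
opening: 0.007
grip_force: 0.1
```

Run:
```python
from h import *
s=env.observe(); print(s["tcp_pos"],s["force"],s["opening"])
b=cam("scene"); h=cv2.cvtColor(b["bgr"],cv2.COLOR_BGR2GRAY)[180:200,388:416]; print(h[::2])
```

```text
[ 0.43633108 -0.37113582  0.07530545] [-0.0582226   0.96672089 -0.3492504 ] 0.007289817563029586
[[206 144 116 143 219 228 229 229 229 192  96  45  41  47  42  41  42  41
   37  39  38  38  40  38  38  38  38  35]
 [192 154 117 140 218 228 228 229 230 163  76  45  42  38  41  40  40  39
   39  59  93  99 100 100 111 120 130 138]
 [229 211 224 229 229 229 229 229 230 134  53  44  42  35  38  40  40  40
   41 200 233 237 237 237 237 237 237 238]
 [229 229 229 229 229 228 230 229 206 106  43  40  43  41  38  39  38  40
  100 224 237 237 236 237 237 238 238 238]
 [202 206 215 217 216 210 210 200 139  66  44  40  38  39  37  37  39  39
  172 231 238 237 237 237 239 238 238 238]
 [148 136 138 139 141 153 191 217 132  56  40  42  39  39  41  39  38  61
  224 237 238 238 239 238 238 237 238 237]
 [118 194 231 238 237 237 237 238 238 190  93  40  41  42  39  42  37 134
  228 237 238 238 238 238 238 238 238 238]
 [125 119 171 211 210 216 220 220 217 208 170 130 132 187 198 218 235 238
  238 238 239 238 239 238 237 237 238 237]
 [119 116 119 128 198 169 213 224 224 198 167 139 149 187 183 166 193 233
  239 237 238 238 237 237 236 237 238 238]
 [121 118 117 118 107 178 196 201 170 143 130 139 142 139 168 176 166 179
  217 234 238 237 238 237 237 237 237 238]]
```

The lever should be past centre now. I'll retreat, lift and check.

Emit:
arm_command:
  commands:
    - {"dp": [-0.012,0.012,0],"turn": 0,"hand": 0}
    - {"dp": [-0.03,0.031,0],"turn": 0,"hand": 0}
    - {"dp": [-0.035,0.036,0.02],"turn": 0,"hand": 0}
    - {"dp": [-0.035,0.036,0.06],"turn": 0,"hand": 0}
    - {"dp": [-0.035,0.036,0.1],"turn": 0,"hand": 0}

```text
time_s: 21.35
tcp_pos: [0.3992, -0.3332, 0.1757]
tcp_rot: [-179.9, 0.0, 44.4]
force: [1.0, -0.1, 0.3]
opening: 0.005
grip_force: 0.0
```

Emit:
arm_command:
  commands:
    - {"dp": [0,0.02,0.03],"turn": 0,"hand": 0}
    - {"dp": [0,0.04,0.04],"turn": 0,"hand": 0}
    - {"dp": [0,0.04,0.04],"turn": 0,"hand": 0}
    - {"dp": [0,0.04,0.04],"turn": 0,"hand": 0}

```text
time_s: 21.75
tcp_pos: [0.4, -0.2937, 0.2149]
tcp_rot: [180.0, -0.0, 44.5]
force: [-0.3, -1.3, 1.4]
opening: 0.003
grip_force: 0.0
```

Run:
```python
from h import *
s=env.observe(); print(s["time_s"],s["tcp_pos"],s["force"])
b=cam("scene"); g=cv2.cvtColor(b["bgr"],cv2.COLOR_BGR2GRAY); print(g[180:202:2,388:416])
print(g[190,315:380].tolist(), g[188,315:380].tolist())
w=cam("wrist"); cp=[[.4385-.0111,-.3741+.0115,.09],[.4385+.0111,-.3741-.0115,.09]]; print(proj(w,cp).round(), proj(b,cp).round(1))
```

```text
21.75 [ 0.40003405 -0.29366069  0.21489172] [-0.31253747 -1.32426465  1.36590019]
[[206 144 118 145 218 229 230 229 229 229 229 227 194 194 219 212 232 238
  237 237 237 237 237 237 237 238 238 237]
 [192 154 118 142 219 230 229 229 229 230 221 178 202 216 209 233 238 237
  238 237 237 238 238 238 238 237 237 237]
 [230 212 225 229 229 230 229 229 230 212 176 189 206 202 232 237 238 237
  238 237 237 237 237 237 238 237 237 237]
 [230 230 229 230 229 229 230 230 212 162 126 119 125 146 227 237 236 235
  236 236 236 237 237 237 237 238 238 238]
 [201 207 215 217 216 211 212 202 173 178 134 120 124 158 228 237 237 236
  236 237 238 238 238 237 238 238 239 238]
 [148 137 140 141 141 153 192 218 229 236 159 119 119 187 232 239 238 239
  238 238 238 239 239 238 239 238 238 238]
 [119 195 232 237 238 237 237 238 238 238 188 132 120 215 236 238 238 238
  238 239 238 238 239 238 239 238 238 237]
 [125 119 168 211 209 217 219 219 217 208 170 130 131 188 200 219 235 239
  238 239 239 239 238 238 237 237 237 238]
 [121 120 119 128 198 168 214 224 223 198 168 140 149 190 183 165 194 234
  238 23
[... 231 characters left out ...]
 210 235 238 237 238 238 238 237 237]]
[238, 238, 237, 154, 90, 92, 93, 92, 93, 93, 95, 93, 97, 95, 96, 94, 98, 91, 87, 88, 177, 223, 229, 231, 233, 214, 130, 89, 91, 91, 91, 90, 90, 92, 93, 92, 95, 93, 97, 90, 94, 88, 87, 209, 235, 237, 237, 237, 168, 101, 88, 91, 91, 93, 89, 89, 89, 87, 88, 134, 226, 237, 226, 232, 234] [238, 237, 238, 171, 106, 109, 126, 133, 139, 146, 151, 151, 153, 155, 160, 161, 153, 139, 134, 111, 158, 219, 226, 226, 227, 228, 145, 89, 92, 109, 127, 132, 136, 142, 145, 154, 159, 158, 151, 136, 134, 133, 115, 190, 232, 236, 237, 236, 182, 111, 94, 93, 96, 107, 111, 125, 111, 99, 98, 116, 224, 236, 214, 178, 144]
[[357. 236.]
 [393. 237.]] [[403.2 189.3]
 [399.8 184.9]]
```

The lever tip is now at about (399,185), matching the on prediction (399.8,184.9). The jars haven't moved and the arm is clear.

```bash
python3 -c "
from rig import env
print(env.hand_in())"
```

```text
the job is handed in; nothing more can be done
None
```

All three jars are standing upright in the dock, the wide ones in cells 0 and 1 and the slim one in cell 2; the switch is on, the syringe, tape and cutters were left alone, and I handed the job in at about 22 s (no verdict was returned).

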